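Make up two tooling kits at the assembly bench

ROBOT

A 6-joint arm with a two-finger parallel gripper is mounted at the origin on the work surface. World frame = base frame: x ahead of the robot, y to its left, z up, the work surface at z = 0. Lengths are in mm, angles in rad, forces in N, time in s.
With the tool pointing down it reaches from about 275 to 750 mm from the base axis. Payload 10.2 kg.
Tool frame: the origin (TCP) lies at the very end of the fingers, on their centre line; the grasp point (between the pads) lies 19 mm behind it; z points along the fingers, y is the direction in which the jaws open and shut (so a half turn about z gives the same grasp; the last joint's range is limited). The gripper opens to 85 mm and grips with 20 to 120 N. Pads are 22 mm wide; open, the fingers measure 114 mm over their backs; the gripper's body (76 mm by 85 mm) begins 54 mm behind the grasp point. The pads swing forward as they close: fully open they stand 13 mm farther back than shut.
Start: joints at [-1.369, 0.313, 1.498, -0, 1.331, -0.223], TCP at [216.361, -478.35, 231.294] pointing down, gripper open.
Joint ranges: [-2.94, 2.94], [-0.97, 2.17], [0.19, 2.56], [-1.23, 4.37], [0.02, 3.11], [-2.88, 2.88]. Speed limits (rad/s): [2.39, 2.39, 3.01, 3.14, 3.14, 3.14].

INTERFACE

Orientations are given as a unit quaternion [w, x, y, z].
In Python, from rig import * gives the robot as it stands. The module is installed in compiled form; this text tells all that it offers.
- The arm moves only by the shell command python3 -m crank 'ROWS' [FORCE]. ROWS is a JSON object of lists of equal length, an entry for each row: "dp": the shift along the world's x, y, z in cm, a list of three; "delta_rot": the turn, a rotation vector about the world's x, y, z in degrees, a list of three; "claw": the closure in counts, from 0 (fully open) to 255 (shut). A call has 1 to 10 rows; each row shifts and turns the commanded pose from where the row before left it; what a row does not reach is not made up. A row lasts 1/10 s, in which the tool goes at most 50 mm and 8.59 degrees, less where a joint would pass 70% of its speed; a pose out of reach is approached as far as the arm can. A call is refused whole if a number of a shift passes 5 or a number of a turn 8.59, either way. A call with a gripper value outside its range is refused whole. The fingers move at their own pace and stop on an object; FORCE is the grip in N (left out, the last holds). Time passes only in rows, so rows that do not move let the fingers close. It gives the time, the measured TCP pose, the force and the opening at its end, in the units of the state.
- sense(): the state, without advancing time (a new reading comes with each control period).
- capture(name): name is "scene" or "top" or "wrist"; returns (picture, depth): 420x560x3 uint8, red, green, blue; 420x560 float32, mm along the optical axis (not along the pixel's ray), 0 where there is no reading.
- camera_model(name): a dict with "fx", "fy", "cx", "cy" (pixels), "cam_to_world" (4x4, takes a point from camera to world coordinates); the wrist camera has in their place "T_tool_cam" (4x4, takes a point from camera to tool coordinates, whose origin is the TCP and whose axes are the flange's). Camera axes: x right, y up, looking along -z (the intrinsics and any distortion apply to the point x, -y, -z); pixel columns grow to the right and rows downward; lengths in mm; the calibration is good to about 2 mm. A picture is of the moment at which its call begins: read the wrist's pose just before it. camera_model takes no time and is no camera call.
- finish_job(): hands the job in, once; it reports no verdict.
Trained networks look in the newest picture that a camera, given by its name, has taken for a name from the list of things; names that differ only in an ending like _2 or _b are one class to them, and where a whole thing is asked for, a point or a joint stands for the part that bears it (a point fixed in the world has none). Each returns a list of dicts, best first, with "p" (0 to 1); they miss things now and then, are a little off and sometimes report something else, mostly with a low value. They report only what shows in the picture. A call takes as long as a camera call. They do not tell look-alikes from the thing itself.
- boxes_of(camera, target): "centre" ([column, row] in pixels, amid what is visible of it).
- masks_of(camera, target): "region" (420x560 bool, what is visible of it) and "centre" ([column, row] in pixels, amid what is visible of it).
- pinpoint(camera, target): "centre" ([column, row] in pixels: a listed point, or the origin of a listed thing).
The state is a dict: "time_s": time; "joints": joint angles; "dq": joint speeds; "tau": joint torques, N m; "eef_pos": TCP position; "ee_rot": TCP orientation; "force": force on the tool from outside, world axes, zero at the start; "wrist_torque": the same for the moment, N m; "grip_width": opening from 0.0 (shut) to 1.0 (fully open).
Only numpy, scipy, OpenCV 4.12 (cv2) and the standard library are available. Lean on these libraries where they do the work, as an engineer would, in place of code of your own. Each camera call takes 0.05 s, during which the arm holds its last target.

TASK

Make up the two kits: in the green tray, stand the brass bush in the black-lined bay and the blue collar in the bare wooden bay; in the yellow tray, stand the bright steel punch in the black-lined bay and the black die block in the bare wooden bay. Each part must stand upright, the same way up as now, flat on the floor of its bay. Leave the red reject collar standing where it is.

Things in the scene. Friction and masses are not known exactly. Their poses are not given: they have to be found in the camera images.
- green_tray: Fixed shallow kit tray, green-painted rim and pale wooden floor, 92 mm (its x) by 180 mm (its y), does not move. Origin: centre of its underside, on the table top; z up. Floor 3 mm thick, rim and middle divider 4 mm wide, their tops 8 mm above the underside. Two square bays, each 84 x 84 mm inside: the one lined with a thin black pad is centred at tray y = +44 mm, the bare wooden one at y = -44 mm (x = 0 for both).
- yellow_tray: Fixed shallow kit tray, yellow-painted rim and pale wooden floor, 92 mm (its x) by 180 mm (its y), does not move. Origin: centre of its underside, on the table top; z up. Floor 3 mm thick, rim and middle divider 4 mm wide, their tops 8 mm above the underside. Two square bays, each 84 x 84 mm inside: the one lined with a thin black pad is centred at tray y = +44 mm, the bare wooden one at y = -44 mm (x = 0 for both).
- brass_bush_mid (a point): Loose brass bush standing upright on the table: hollow, body 34 mm diameter, 60 mm tall, with a flange 46 mm diameter and 6 mm thick at its foot, bore 22 mm. The point is on its axis half-way up (30 mm above its foot); z up. About 0.2 kg. Can be gripped across the 34 mm body at or above this point.
- blue_collar_mid (a point): Loose blue-painted collar standing upright on the table: plain tube 46 mm outside, 26 mm bore, 54 mm tall. The point is on its axis half-way up (27 mm above its foot); z up. About 0.3 kg.
- steel_punch_mid (a point): Loose bright steel punch standing upright on the table: stem 26 mm diameter, 64 mm tall in all, its uppermost 4 mm tapered, with a foot disc 44 mm diameter and 7 mm thick. The point is on its axis half-way up (32 mm above its foot); z up. About 0.3 kg.
- die_block_mid (a point): Loose black steel die block standing on the table: 48 mm (its x) by 36 mm (its y) and 54 mm tall; a bright disc and two brass dots on its top. The point is at its centre, 27 mm above its foot; z up. About 0.45 kg.
- red_collar_mid (a point): Red-painted reject collar, loose, among the stock: same shape and size as the blue collar (46 mm outside, 54 mm tall). The point is on its axis half-way up. To be left where it stands.
Things that resemble listed ones, but are neither listed nor needed, are in the scene too. Leave any purple look-alike of the yellow_tray alone.

How it is judged:
By the outcome, as a careful person would: the job done as asked, in the order asked, and still so for the second after the job is handed in, with the robot touching nothing.
It also fails if it takes over 112 s, if anything falls off the work surface, if the arm or the gripper's body presses on something with over 40 N, if the wrist force passes 120 N, or if a joint passes its speed limit or range.

## Working session

There is one attempt and no reset: what is moved stays moved. The work goes in short steps, Python scripts to look and compute and a shell command to move; the robot and the scene stay as the last step left them, time stands still between calls to the robot, and variables do not carry over. Pictures are saved under pics/ and viewed, and the job is handed in when it is done.

```bash
mkdir -p pics
cat > h.py <<'E'
from rig import *
import numpy as np, cv2
def save(n,im): cv2.imwrite('pics/'+n+'.png',cv2.cvtColor(np.ascontiguousarray(im),cv2.COLOR_RGB2BGR))
def px2w(cam,u,v,d=None,z=None,m=None):
    m=m or camera_model(cam); T=np.array(m['cam_to_world'])
    r=np.array([(u-m['cx'])/m['fx'],-(v-m['cy'])/m['fy'],-1.0])
    R=T[:3,:3]@r;o=T[:3,3]
    s=d if d is not None else (z-o[2])/R[2]
    return o+R*s
E
python3 - <<'E'
from h import *
s=sense();print(s)
for c in('scene','top'):
    p,d=capture(c);save(c+'0',p);np.save(c+'d0.npy',d);np.save(c+'p0.npy',p);m=camera_model(c);print(c,m)
print(camera_model('wrist'))
E
```

```text
{'time_s': 0.0, 'joints': array([-1.36939228e+00,  3.13484952e-01,  1.49841100e+00,  1.67236467e-05,
        1.33100078e+00, -2.23411361e-01]), 'dq': array([ 0.00047094, -0.00090267, -0.00189231, -0.00247222,  0.00136352,
       -0.00041832]), 'tau': array([ 1.85605390e-04, -4.12263465e+01, -2.59744066e+01, -1.75992504e-04,
        4.13195041e-03, -5.59786798e-06]), 'eef_pos': array([ 216.31713688, -478.09446201,  230.72700995]), 'ee_rot': array([-6.51909504e-04,  9.77526383e-01,  2.10812111e-01,  1.52954354e-05]), 'force': array([ 0.28465082, -0.0081987 , -0.19056088]), 'wrist_torque': array([-0.01309462, -0.01421489, -0.01144628]), 'grip_width': 1.000165267705236}
scene {'fx': 447.7575292129099, 'fy': 447.7575292129099, 'cx': 284.2328676533033, 'cy': 203.66965710651124, 'cam_to_world': array([[-6.20950879e-01, -5.65131558e-01,  5.43181671e-01,
         1.00578182e+03],
       [ 7.83820566e-01, -4.53622002e-01,  4.24090085e-01,
         4.20278910e+02],
       [ 6.73246717e-03,  6.89096076e-01,  7.24638718e-01,
         8.18211435e+02],
       [ 0.00000000e+00,  0.00000000e+00,  0.0
[... 265 characters left out ...]
3864e-01, -2.82457331e-02,  1.98518351e-02,
         9.93063956e+00],
       [ 1.75515971e-02,  7.94753259e-02,  9.96682303e-01,
         1.31364967e+03],
       [ 0.00000000e+00,  0.00000000e+00,  0.00000000e+00,
         1.00000000e+00]])}
{'fx': 339.2497000227572, 'fy': 339.2497000227572, 'cx': 273.03430433715596, 'cy': 209.33358252137307, 'T_tool_cam': array([[-3.17214395e-04,  9.63950639e-01,  2.66080938e-01,
         6.67375169e+01],
       [ 9.99999949e-01,  2.94297903e-04,  1.25998230e-04,
         2.95622784e-01],
       [ 4.31490123e-05,  2.66080964e-01, -9.63950683e-01,
        -1.42468957e+02],
       [ 0.00000000e+00,  0.00000000e+00,  0.00000000e+00,
         1.00000000e+00]])}
```

View pics/scene0.png

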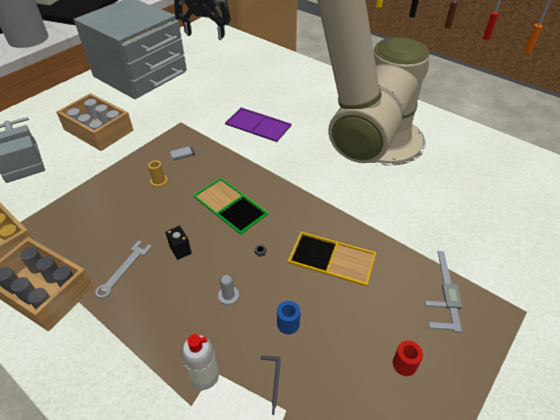

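View pics/top0.png

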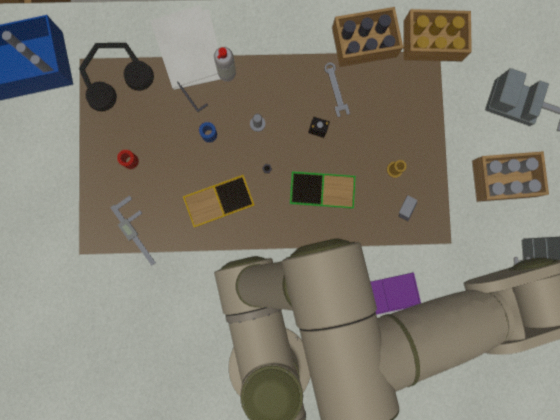

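Run:
```python
from h import *
capture('top')
D=np.load('topd0.npy');P=np.load('topp0.npy');S=np.load('scened0.npy')
m=camera_model('top')
save('crop0',cv2.resize(P[80:250,100:450],None,fx=2.2,fy=2.2,interpolation=cv2.INTER_CUBIC))
hs=dict(brass_bush_mid=60,blue_collar_mid=54,steel_punch_mid=64,die_block_mid=54,red_collar_mid=54)
def back(mask,zlo,zhi):
    vs,us=np.nonzero(mask&(D>0)); W=np.array([px2w('top',u,v,d=D[v,u],m=m) for u,v in zip(us,vs)])
    return W
for t,h in hs.items():
    r=pinpoint('top',t); print(t,[(np.round(px2w('top',*q['centre'],z=h/2),1),q['centre'],round(q['p'],2)) for q in r[:3]])
    for q in masks_of('top',t)[:2]:
        W=back(q['region'],0,0)
        if len(W)==0: continue
        k=W[:,2]>h-10; T=W[k]
        c,sz,a=cv2.minAreaRect(T[:,:2].astype(np.float32)) if len(T)>3 else (0,0,0)
        print('  mask',q['p'],q['centre'],'zmax',W[:,2].max(),'top med z',np.median(T[:,2]) if len(T) else 0,c,sz,a)
for t in('green_tray','yellow_tray'):
    print(t,[(np.round(px2w('top',*q['centre'],z=3),1),q['centre'],q['p']) for q in pinpoint('top',t)[:3]])
    for q in masks_of('top',t)[:2]:
        W=back(q['region'],0,0)
        print('  ',q['p'],q['centre'],np.median(W[:,2]),cv2.minAreaRect(W[:,:2].astype(np.float32)))
print(sense()['time_s'])
```

```text
brass_bush_mid [(array([ 543.4, -375.5,   30. ]), [398.7, 163.8], 0.71)]
  mask 0.82 [398.6, 167.5] zmax 66.06566568116364 top med z 58.679239203015754 (532.5968627929688, -368.259521484375) (30.456058502197266, 33.33931350708008) 40.3498420715332
blue_collar_mid [(array([641.2, 152.1,  27. ]), [208.0, 134.2], 0.51)]
  mask 0.83 [205.8, 130.3] zmax 60.06080533160389 top med z 53.386057306979865 (645.988525390625, 152.280029296875) (44.81846618652344, 42.798152923583984) 25.786354064941406
steel_punch_mid [(array([680.7,  20.3,  32. ]), [255.0, 118.6], 0.6)]
  mask 0.77 [257.1, 121.9] zmax 69.60552531295184 top med z 63.10403029222721 (673.1804809570312, 15.931182861328125) (24.506786346435547, 24.990354537963867) 88.6500244140625
die_block_mid [(array([ 649.4, -162.5,   27. ]), [320.7, 128.5], 0.53)]
  mask 0.75 [320.9, 127.7] zmax 61.942639220703086 top med z 53.97349103327065 (651.9212036132812, -154.53445434570312) (47.007957458496094, 35.796424865722656) 69.8553695678711
red_collar_mid [(array([571.3, 363.6,  27. ]), [131.7, 161.0], 0.54)]
  mask 0.68 [129.3, 159.4] zmax 59.72988
[... 200 characters left out ...]

   0.83 [323.8, 188.7] 3.5875450250082395 ((480.22601318359375, -164.50244140625), (184.0757293701172, 97.70108032226562), 84.33914184570312)
   0.36 [395.7, 166.5] 35.90186362632949 ((533.4061279296875, -366.26165771484375), (43.056495666503906, 34.17338180541992), 14.847002983093262)
yellow_tray [(array([460.3, 132.6,   3. ]), [217.2, 199.6], 0.84), (array([ 186.6, -315.8,    3. ]), [381.1, 293.2], 0.62)]
   0.9 [218.9, 198.7] 3.326560579371062 ((456.12872314453125, 128.93634033203125), (91.76746368408203, 179.20526123046875), 18.810535430908203)
   0.72 [395.5, 293.2] 4.27841522627773 ((191.18408203125, -280.5458679199219), (285.2198181152344, 117.71102142333984), 85.16484832763672)
0.85
```

View pics/crop0.png

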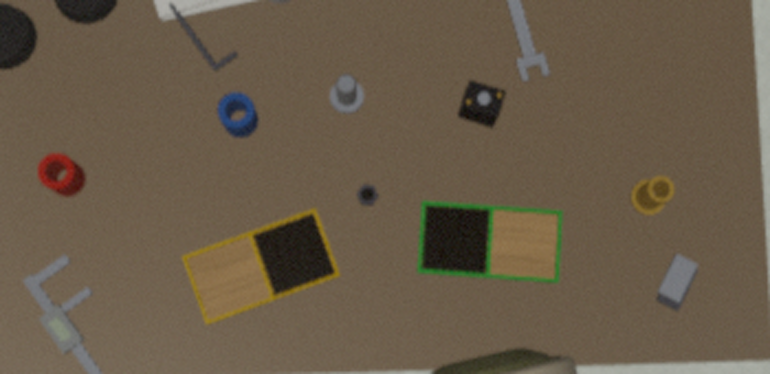

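```bash
python3 -m crank '{"dp":[[3.2,1.1,-0.6],[3.2,1.1,-0.6],[3.2,1.1,-0.6],[3.2,1.1,-0.6],[3.2,1.1,-0.6],[3.2,1.1,-0.6],[3.2,1.1,-0.6],[3.2,1.1,-0.6],[3.2,1.1,-0.6],[2.9,1.1,-0.6]],"delta_rot":[[0,0,6],[0,0,6],[0,0,6],[0,0,6],[0,0,6],[0,0,6],[0,0,6],[0,0,6],[0,0,6],[0,0,6]],"claw":[0,0,0,0,0,0,0,0,0,0]}' 40; python3 -m crank '{"dp":[[0,0,0]],"delta_rot":[[0,0,0]],"claw":[0]}'
cat >> h.py <<'E'
from scipy.spatial.transform import Rotation as Ro
def wcap(n):
    s=sense();p,d=capture('wrist');m=dict(camera_model('wrist'))
    q=s['ee_rot'];T=np.eye(4);T[:3,:3]=Ro.from_quat([q[1],q[2],q[3],q[0]]).as_matrix();T[:3,3]=s['eef_pos']
    m['cam_to_world']=T@np.array(m['T_tool_cam']);save(n,p)
    y=T[:3,1];jaw=np.degrees(np.arctan2(y[1],y[0]));jaw=(jaw+90)%180-90
    print('t',round(s['time_s'],2),'tcp',np.round(s['eef_pos'],1),'jaw',round(jaw,1),'q6',round(s['joints'][5],2),'F',np.round(s['force'],1),'w',round(s['grip_width'],3))
    return p,d,m
def cloud(d,m):
    v,u=np.mgrid[0:d.shape[0],0:d.shape[1]]
    r=np.stack([(u-m['cx'])/m['fx'],-(v-m['cy'])/m['fy'],-np.ones(u.shape)],-1)*d[...,None]
    W=r@m['cam_to_world'][:3,:3].T+m['cam_to_world'][:3,3]; W[d==0]=np.nan
    return W
E
python3 - <<'E'
from h import *
p,d,m=wcap('w1');np.savez('w1.npz',p=p,d=d,M=m['cam_to_world'])
W=cloud(d,m)
k=(W[...,2]>48)&(abs(W[...,0]-533)<60)&(abs(W[...,1]+368)<60)
T=W[k];print(k.sum(),np.median(T[:,2]),cv2.minEnclosingCircle(T[:,:2].astype(np.float32)),cv2.minAreaRect(T[:,:2].astype(np.float32)))
for q in pinpoint('wrist','brass_bush_mid')[:2]: print(q,px2w('wrist',*q['centre'],z=30,m=m))
E
```

```text
time_s: 1.85
eef_pos: [534.8, -367.6, 170.9]
ee_rot: [-0.0, 0.74, 0.673, 0.0]
force: [0.4, -0.0, 0.7]
grip_width: 1.003
time_s: 1.95
eef_pos: [535.8, -366.1, 169.8]
ee_rot: [-0.001, 0.739, 0.674, 0.0]
force: [-0.9, 0.3, 0.0]
grip_width: 1.002
t 1.95 tcp [ 535.8 -366.1  169.8] jaw -5.3 q6 -0.69 F [-0.9  0.3  0. ] w 1.002
41007 247.2316316846136 ((532.956787109375, -363.6324462890625), 61.85078048706055) ((532.7195434570312, -365.8458557128906), (40.7642936706543, 122.33609771728516), 84.09919738769531)
{'centre': [270.6, 198.1], 'p': 0.71} [ 533.12960658 -366.83945175   30.        ]
```

View pics/w1.png

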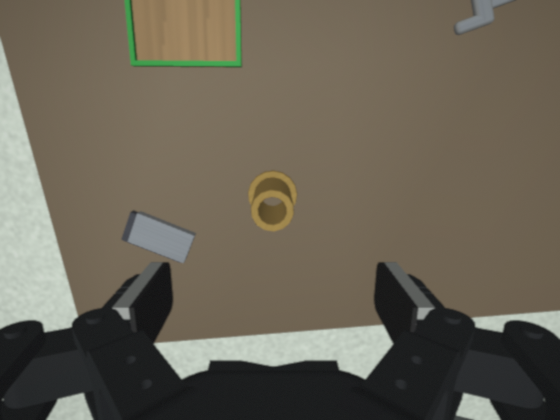

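Run:
```python
from h import *
f=np.load('w1.npz');d=f['d'];m=dict(camera_model('wrist'));m['cam_to_world']=f['M']
W=cloud(d,m)
k=(W[...,2]>50)&(W[...,2]<75)&(abs(W[...,0]-533)<40)&(abs(W[...,1]+368)<40)
T=W[k];print(k.sum(),np.median(T[:,2]),cv2.minEnclosingCircle(T[:,:2].astype(np.float32)),np.median(T[:,:2],0))
k2=(abs(W[...,0]-533)<60)&(abs(W[...,1]+368)<60)&(W[...,2]<20);print('table z',np.median(W[k2][:,2]))
for u,v in((134,66),(241,66)): print(px2w('w',u,v,z=8,m=m))
# circle by color-independent pixel: top rim px centre
print(px2w('w',272,211.5,z=60,m=m))
# top cam tray fit
D=np.load('topd0.npy');P=np.load('topp0.npy');hsv=cv2.cvtColor(P,cv2.COLOR_RGB2HSV)
for n,lo,hi,box in(('green',(50,120,60),(75,255,255),(280,360,160,215)),('yellow',(20,140,90),(32,255,255),(175,262,170,232))):
    M=cv2.inRange(hsv,lo,hi);B=np.zeros_like(M);B[box[2]:box[3],box[0]:box[1]]=M[box[2]:box[3],box[0]:box[1]]
    vs,us=np.nonzero(B);w=np.array([px2w('top',u,v,z=8) for u,v in zip(us,vs)])[:,:2].astype(np.float32)
    print(n,len(w),cv2.minAreaRect(w))
```

```text
973 59.28674959623018 ((534.4031372070312, -369.62384033203125), 16.863821029663086) [ 534.23579534 -369.17831004]
table z 0.7148604940829557
[ 429.79373996 -248.83020565    8.        ]
[ 518.62066017 -257.11741006    8.        ]
[ 534.09845507 -370.40820582   60.        ]
green 362 ((480.5020751953125, -162.7491912841797), (179.84339904785156, 92.13449096679688), 84.3433609008789)
yellow 502 ((457.5255126953125, 129.170654296875), (93.58290100097656, 181.3530731201172), 18.724960327148438)
```

```bash
python3 -m crank '{"dp":[[-0.1,-0.35,-3.5],[0,0,-4],[0,0,-4],[0,0,-3],[0,0,-0.5],[0,0,0],[0,0,0]],"delta_rot":[[0,0,0],[0,0,0],[0,0,0],[0,0,0],[0,0,0],[0,0,0],[0,0,0]],"claw":[0,0,0,0,0,0,0]}' 40; python3 -c "
from h import *
for i in range(4): p,d,m=wcap('w2')"
```

```text
time_s: 2.75
eef_pos: [532.9, -372.9, 23.6]
ee_rot: [0.002, 0.741, 0.671, 0.0]
force: [0.5, -0.2, 0.3]
grip_width: 1.002
t 2.75 tcp [ 532.9 -372.9   23.6] jaw -5.7 q6 -0.69 F [ 0.5 -0.2  0.3] w 1.002
t 2.8 tcp [ 533.  -372.9   23.7] jaw -5.7 q6 -0.69 F [ 0.2  0.5 -0.6] w 0.999
t 2.85 tcp [ 533.  -372.7   23.4] jaw -5.7 q6 -0.69 F [-0.   0.4  0.5] w 1.0
t 2.9 tcp [ 532.9 -372.5   23.1] jaw -5.7 q6 -0.69 F [-0.6 -0.4  0.7] w 0.999
```

View pics/w2.png

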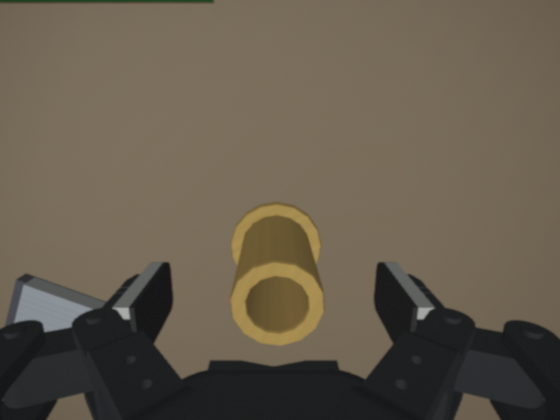

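```bash
python3 -c "
from h import *
p,d,m=wcap('w2b');print(px2w('w',277.5,304,z=60,m=m))
W=cloud(d,m);k=(W[...,2]>52)&(W[...,2]<68)&(abs(W[...,0]-533)<25)&(abs(W[...,1]+370)<30);T=W[k];print(k.sum(),np.median(T[:,2]),cv2.minEnclosingCircle(T[:,:2].astype(np.float32)))"
```

```text
t 2.95 tcp [ 532.8 -372.3   22.7] jaw -5.7 q6 -0.69 F [ 0.1  0.  -0.3] w 0.999
[ 534.18752924 -368.83593783   60.        ]
4902 59.309882565225365 ((534.34423828125, -369.90802001953125), 17.268632888793945)
```

```bash
python3 -m crank '{"dp":[[0.13,0.25,-0.2],[0,0,0],[0,0,0],[0,0,0],[0,0,0],[0,0,0],[0,0,0],[0,0,0]],"delta_rot":[[0,0,0],[0,0,0],[0,0,0],[0,0,0],[0,0,0],[0,0,0],[0,0,0],[0,0,0]],"claw":[0,255,255,255,255,255,255,255]}' 50; python3 -c "
from h import *
p,d,m=wcap('w3')"
```

```text
time_s: 3.8
eef_pos: [533.9, -369.5, 19.6]
ee_rot: [0.0, 0.741, 0.671, 0.0]
force: [2.0, 0.7, 2.1]
grip_width: 0.391
t 3.8 tcp [ 533.9 -369.5   19.6] jaw -5.7 q6 -0.69 F [2.  0.7 2.1] w 0.391
```

View pics/w3.png

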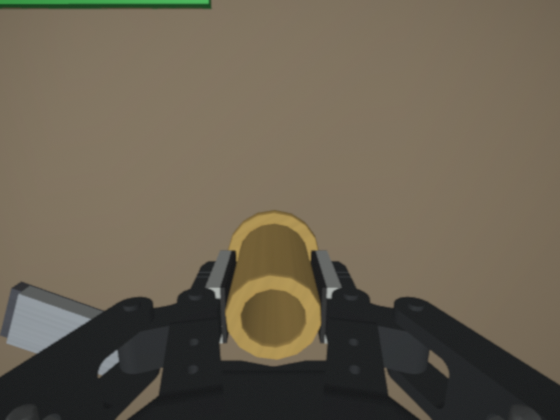

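```bash
python3 -m crank '{"dp":[[0,0,2.5],[0,0,4],[-0.6,3.1,1.0],[-0.6,3.2,0],[-0.6,3.2,0],[-0.6,3.2,0],[-0.6,3.2,0],[-0.6,3.1,0],[-0.6,3.0,0],[-0.6,3.0,0]],"delta_rot":[[0,0,0],[0,0,0],[0,0,0],[0,0,0],[0,0,0],[0,0,0],[0,0,0],[0,0,0],[0,0,0],[0,0,0]],"claw":[255,255,255,255,255,255,255,255,255,255]}'; python3 -m crank '{"dp":[[0,0,0],[0,0,0]],"delta_rot":[[0,0,0],[0,0,0]],"claw":[255,255]}'; python3 -c "
from h import *
p,d,m=wcap('w4');np.savez('w4.npz',p=p,d=d,M=m['cam_to_world'])"
```

```text
time_s: 4.85
eef_pos: [484.7, -117.9, 93.7]
ee_rot: [-0.001, 0.741, 0.671, -0.0]
force: [0.1, 0.2, -2.3]
grip_width: 0.388
time_s: 5.05
eef_pos: [485.5, -119.1, 94.0]
ee_rot: [-0.0, 0.741, 0.672, -0.0]
force: [-0.6, -0.1, -3.3]
grip_width: 0.393
t 5.05 tcp [ 485.5 -119.1   94. ] jaw -5.6 q6 -0.38 F [-0.6 -0.1 -3.3] w 0.393
```

View pics/w4.png

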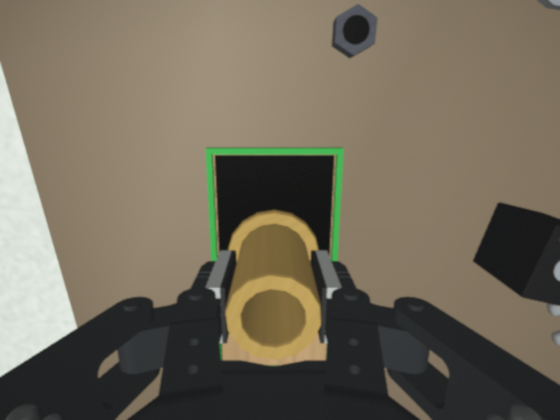

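```bash
python3 -c "
from h import *
f=np.load('w4.npz');m=dict(camera_model('wrist'));m['cam_to_world']=f['M']
a=px2w('w',207,148,z=8,m=m)[:2];b=px2w('w',343.5,148,z=8,m=m)[:2]
e=(b-a);n=np.array([-e[1],e[0]])/np.linalg.norm(e)
print(a,b,np.linalg.norm(e),np.degrees(np.arctan2(e[1],e[0])));c=(a+b)/2
for s in(90,46,134): print(c-n*s,c+n*s)
"
```

```text
[445.77829201 -68.94193805] [536.19230371 -77.84016325] 90.8508223575562 -5.620746172031659
[ 482.17040498 -162.95833074] [499.80019075  16.17622944]
[ 486.47990817 -119.1698827 ] [495.49068756 -27.6122186 ]
[ 477.86090179 -206.74677879] [504.10969393  59.96467749]
```

```bash
python3 -m crank '{"dp":[[0.05,0,-3],[0,0,-2.5],[0,0,-1.2],[0,0,-0.1],[0,0,0]],"delta_rot":[[0,0,0],[0,0,0],[0,0,0],[0,0,0],[0,0,0]],"claw":[255,255,255,255,255]}'; python3 -m crank '{"dp":[[0,0,-0.1],[0,0,-0.1],[0,0,0]],"delta_rot":[[0,0,0],[0,0,0],[0,0,0]],"claw":[255,255,255]}'
```

```text
time_s: 5.6
eef_pos: [486.6, -119.9, 26.8]
ee_rot: [0.0, 0.741, 0.671, 0.0]
force: [-0.4, 0.7, -1.8]
grip_width: 0.391
time_s: 5.9
eef_pos: [486.4, -119.5, 24.7]
ee_rot: [0.0, 0.741, 0.671, 0.0]
force: [-0.1, -0.2, -2.9]
grip_width: 0.39
```

```bash
python3 -m crank '{"dp":[[0,0,-0.1],[0,0,0]],"delta_rot":[[0,0,0],[0,0,0]],"claw":[255,255]}';python3 -m crank '{"dp":[[0,0,-0.05],[0,0,0]],"delta_rot":[[0,0,0],[0,0,0]],"claw":[255,255]}'
```

```text
time_s: 6.1
eef_pos: [486.2, -119.3, 23.3]
ee_rot: [0.0, 0.741, 0.671, 0.0]
force: [-0.2, 0.4, -2.6]
grip_width: 0.394
time_s: 6.3
eef_pos: [486.1, -119.3, 22.8]
ee_rot: [-0.0, 0.741, 0.671, -0.0]
force: [0.5, 0.3, -3.0]
grip_width: 0.391
```

```bash
python3 -m crank '{"dp":[[0,0,-0.1],[0,0,0]],"delta_rot":[[0,0,0],[0,0,0]],"claw":[255,255]}';python3 -m crank '{"dp":[[0,0,-0.05],[0,0,0]],"delta_rot":[[0,0,0],[0,0,0]],"claw":[255,255]}'
```

```text
time_s: 6.5
eef_pos: [486.2, -119.3, 22.5]
ee_rot: [0.0, 0.741, 0.671, -0.0]
force: [-3.4, 1.9, 7.5]
grip_width: 0.386
time_s: 6.7
eef_pos: [486.3, -119.4, 22.5]
ee_rot: [0.0, 0.741, 0.671, -0.0]
force: [-5.6, 2.0, 14.1]
grip_width: 0.393
```

```bash
python3 -m crank '{"dp":[[0,0,0],[0,0,0],[0,0,0],[0,0,3],[0,0,4],[0,0,3]],"delta_rot":[[0,0,0],[0,0,0],[0,0,0],[0,0,0],[0,0,0],[0,0,0]],"claw":[60,60,60,60,60,60]}';python3 -m crank '{"dp":[[2,3.4,2],[2,3.4,2],[2,3.4,0],[2,3.4,0],[2,3.4,0],[2,3.4,0],[2,3.4,0],[2,3.4,0],[0,0,0],[0,0,0]],"delta_rot":[[0,0,0],[0,0,0],[0,0,0],[0,0,0],[0,0,0],[0,0,0],[0,0,0],[0,0,0],[0,0,0],[0,0,0]],"claw":[60,0,0,0,0,0,0,0,0,0]}'; python3 -c "
from h import *
p,d,m=wcap('w5')
W=cloud(d,m)
k=(W[...,2]>46)&(W[...,2]<65)&(abs(W[...,0]-646)<45)&(abs(W[...,1]-152)<45)
T=W[k];print(k.sum(),np.median(T[:,2]),cv2.minEnclosingCircle(T[:,:2].astype(np.float32)),cv2.minAreaRect(T[:,:2].astype(np.float32)))
p,d=capture('scene');save('s5',p)
"
```

```text
time_s: 7.3
eef_pos: [486.4, -119.5, 123.2]
ee_rot: [0.001, 0.741, 0.671, 0.0]
force: [0.4, 0.0, -0.2]
grip_width: 0.76
time_s: 8.3
eef_pos: [646.0, 153.0, 160.5]
ee_rot: [-0.0, 0.741, 0.672, -0.0]
force: [0.1, -1.0, 0.2]
grip_width: 1.001
t 8.3 tcp [646.  153.  160.5] jaw -5.6 q6 0.15 F [ 0.1 -1.   0.2] w 1.001
1957 53.61640685581875 ((648.1675415039062, 152.53936767578125), 23.05805206298828) ((648.4931640625, 152.9002227783203), (45.04758071899414, 44.48675537109375), 84.29914093017578)
```

View pics/w5.png

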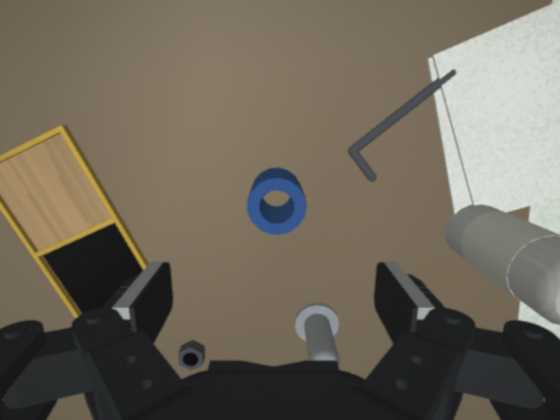

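View pics/s5.png

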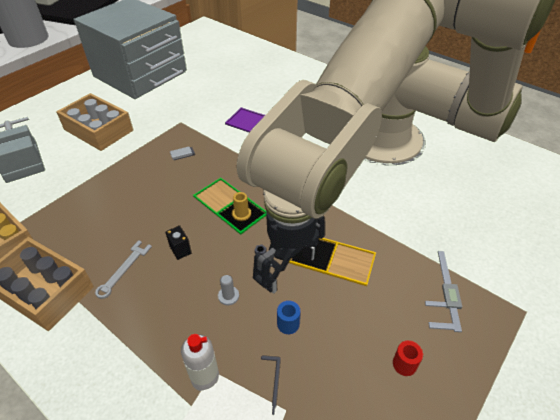

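```bash
python3 -m crank '{"dp":[[0.2,0,-4],[0,0,-4],[0,0,-4],[0,0,-2.6],[0,0,0],[0,0,0]],"delta_rot":[[0,0,0],[0,0,0],[0,0,0],[0,0,0],[0,0,0],[0,0,0]],"claw":[0,0,0,0,0,0]}' 50;  python3 -c "
from h import *
p,d,m=wcap('w6')
W=cloud(d,m)
k=(W[...,2]>46)&(W[...,2]<65)&(abs(W[...,0]-648)<26)&(abs(W[...,1]-152)<45)
T=W[k];print(k.sum(),np.median(T[:,2]),cv2.minEnclosingCircle(T[:,:2].astype(np.float32)),cv2.minAreaRect(T[:,:2].astype(np.float32)))
"
```

```text
time_s: 9.0
eef_pos: [648.6, 151.9, 16.6]
ee_rot: [0.0, 0.742, 0.671, 0.0]
force: [-0.3, -0.3, -0.4]
grip_width: 1.001
t 9.0 tcp [648.6 151.9  16.6] jaw -5.7 q6 0.15 F [-0.3 -0.3 -0.4] w 1.001
9330 53.53606168943853 ((647.7965698242188, 152.74365234375), 23.218002319335938) ((648.2826538085938, 152.78843688964844), (45.540008544921875, 45.63066482543945), 39.903602600097656)
```

View pics/w6.png

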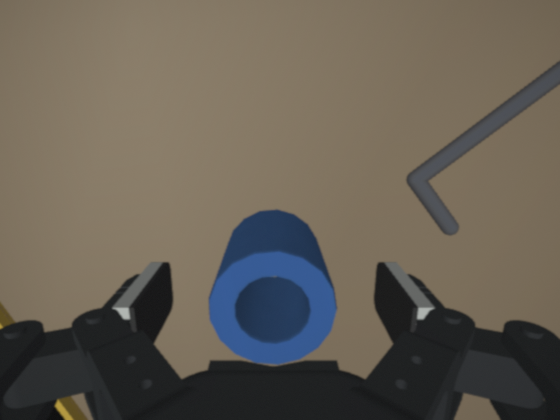

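```bash
python3 -m crank '{"dp":[[-0.05,0.05,-0.2],[0,0,0],[0,0,0],[0,0,0],[0,0,0],[0,0,0]],"delta_rot":[[0,0,0],[0,0,0],[0,0,0],[0,0,0],[0,0,0],[0,0,0]],"claw":[255,255,255,255,255,255]}' 60;python3 -m crank '{"dp":[[0,0,0]],"delta_rot":[[0,0,0]],"claw":[255]}'
```

```text
time_s: 9.65
eef_pos: [648.4, 153.2, 14.5]
ee_rot: [0.001, 0.741, 0.671, 0.001]
force: [-0.0, -0.2, 6.1]
grip_width: 0.525
time_s: 9.75
eef_pos: [648.3, 153.2, 14.5]
ee_rot: [0.001, 0.741, 0.671, 0.001]
force: [0.0, -0.3, 6.7]
grip_width: 0.524
```

```bash
python3 -m crank '{"dp":[[0,0,2],[0,0,4],[0,0,4]],"delta_rot":[[0,0,0],[0,0,0],[0,0,0]],"claw":[255,255,255]}';python3 -m crank '{"dp":[[-1.7,-3.6,0],[-1.7,-3.6,0],[-1.7,-3.6,0],[-1.7,-3.6,0],[-1.7,-3.6,0],[-1.7,-3.6,0],[-1.7,-3.6,0],[-1.7,-3.6,0],[-1.7,-3.6,0],[-1.7,-3.6,0]],"delta_rot":[[0,0,0],[0,0,0],[0,0,0],[0,0,0],[0,0,0],[0,0,0],[0,0,0],[0,0,0],[0,0,0],[0,0,0]],"claw":[255,255,255,255,255,255,255,255,255,255]}'; python3 -m crank '{"dp":[[0,0,0],[0,0,0],[0,0,0]],"delta_rot":[[0,0,0],[0,0,0],[0,0,0]],"claw":[255,255,255]}';python3 -c "
from h import *
p,d,m=wcap('w7')"
```

```text
time_s: 10.05
eef_pos: [646.8, 153.1, 113.3]
ee_rot: [-0.001, 0.741, 0.671, -0.001]
force: [-0.1, 0.8, -3.0]
grip_width: 0.521
time_s: 11.05
eef_pos: [476.4, -207.9, 113.0]
ee_rot: [-0.001, 0.741, 0.671, -0.0]
force: [0.5, -0.4, -3.6]
grip_width: 0.522
time_s: 11.35
eef_pos: [477.8, -206.0, 113.1]
ee_rot: [-0.0, 0.741, 0.672, 0.0]
force: [-1.1, -0.1, -3.2]
grip_width: 0.523
t 11.35 tcp [ 477.8 -206.   113.1] jaw -5.6 q6 -0.53 F [-1.1 -0.1 -3.2] w 0.523
```

View pics/w7.png

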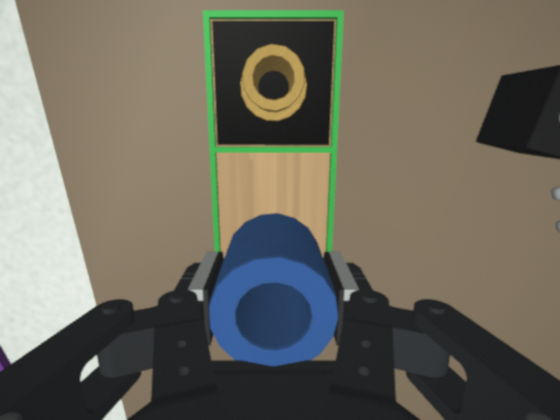

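```bash
python3 -m crank '{"dp":[[0,-0.05,-4],[0,0,-3.2],[0,0,-1.7],[0,0,-0.4],[0,0,0],[0,0,0]],"delta_rot":[[0,0,0],[0,0,0],[0,0,0],[0,0,0],[0,0,0],[0,0,0]],"claw":[255,255,255,255,255,255]}'; python3 -m crank '{"dp":[[0,0,-0.1],[0,0,0]],"delta_rot":[[0,0,0],[0,0,0]],"claw":[255,255]}'; python3 -m crank '{"dp":[[0,0,-0.1],[0,0,0]],"delta_rot":[[0,0,0],[0,0,0]],"claw":[255,255]}'
```

```text
time_s: 12.0
eef_pos: [478.4, -207.4, 21.4]
ee_rot: [0.001, 0.741, 0.672, 0.0]
force: [0.2, -0.4, -3.8]
grip_width: 0.522
time_s: 12.2
eef_pos: [478.0, -207.5, 20.0]
ee_rot: [0.001, 0.741, 0.671, 0.0]
force: [-0.2, 0.2, -4.3]
grip_width: 0.523
time_s: 12.4
eef_pos: [477.7, -207.4, 18.4]
ee_rot: [0.0, 0.741, 0.671, 0.0]
force: [-0.1, 0.1, -3.7]
grip_width: 0.528
```

```bash
python3 -m crank '{"dp":[[0,0,-0.1],[0,0,0]],"delta_rot":[[0,0,0],[0,0,0]],"claw":[255,255]}'; python3 -m crank '{"dp":[[0,0,-0.05],[0,0,0]],"delta_rot":[[0,0,0],[0,0,0]],"claw":[255,255]}';python3 -m crank '{"dp":[[0,0,-0.05],[0,0,0]],"delta_rot":[[0,0,0],[0,0,0]],"claw":[255,255]}'
```

```text
time_s: 12.6
eef_pos: [477.7, -207.4, 17.5]
ee_rot: [0.0, 0.741, 0.671, 0.0]
force: [-1.1, -0.1, -0.1]
grip_width: 0.515
time_s: 12.8
eef_pos: [477.8, -207.5, 17.5]
ee_rot: [0.0, 0.741, 0.671, -0.0]
force: [-3.1, 2.0, 5.7]
grip_width: 0.523
time_s: 13.0
eef_pos: [477.8, -207.4, 17.4]
ee_rot: [0.0, 0.741, 0.671, -0.0]
force: [-6.0, 2.5, 12.6]
grip_width: 0.525
```

```bash
python3 -m crank '{"dp":[[0,0,0],[0,0,0],[0,0,0],[0,0,3],[0,0,4],[0,0,4]],"delta_rot":[[0,0,0],[0,0,0],[0,0,0],[0,0,0],[0,0,0],[0,0,0]],"claw":[60,60,60,60,60,60]}';python3 -m crank '{"dp":[[2.8,3.2,2],[2.8,3.2,1],[2.8,3.2,0],[2.8,3.2,0],[2.8,3.2,0],[2.8,3.2,0],[2.8,3.2,0],[0,0,0],[0,0,0]],"delta_rot":[[0,0,3.5],[0,0,3.5],[0,0,3.5],[0,0,3.5],[0,0,3.5],[0,0,3.5],[0,0,3.5],[0,0,0],[0,0,0]],"claw":[60,0,0,0,0,0,0,0,0]}'; python3 -c "
from h import *
p,d,m=wcap('w8')
W=cloud(d,m)
k=(W[...,2]>54)&(W[...,2]<75)&(abs(W[...,0]-673)<35)&(abs(W[...,1]-16)<35)
T=W[k];print(k.sum(),np.median(T[:,2]),cv2.minEnclosingCircle(T[:,:2].astype(np.float32)),cv2.minAreaRect(T[:,:2].astype(np.float32)))
p,d=capture('scene');save('s8',p)
"
```

```text
time_s: 13.6
eef_pos: [477.4, -207.2, 127.4]
ee_rot: [-0.0, 0.741, 0.671, -0.0]
force: [-0.5, -0.1, 0.5]
grip_width: 0.764
time_s: 14.5
eef_pos: [673.6, 17.2, 155.5]
ee_rot: [-0.0, 0.581, 0.814, -0.0]
force: [-0.9, -0.4, 0.0]
grip_width: 1.003
t 14.5 tcp [673.6  17.2 155.5] jaw 18.9 q6 -0.48 F [-0.9 -0.4  0. ] w 1.003
987 63.41067808913692 ((675.759033203125, 15.18148422241211), 13.082083702087402) ((675.8226318359375, 15.303733825683594), (24.961139678955078, 25.606014251708984), 19.215621948242188)
```

View pics/w8.png

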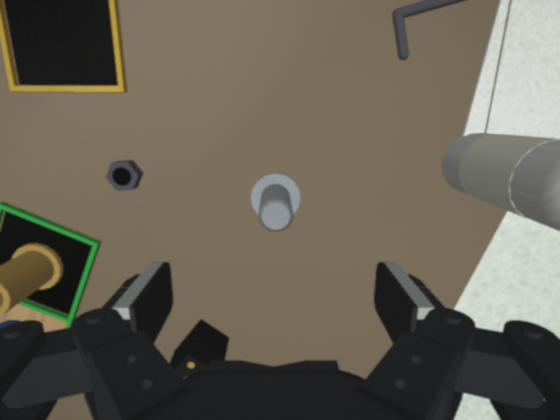

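View pics/s8.png

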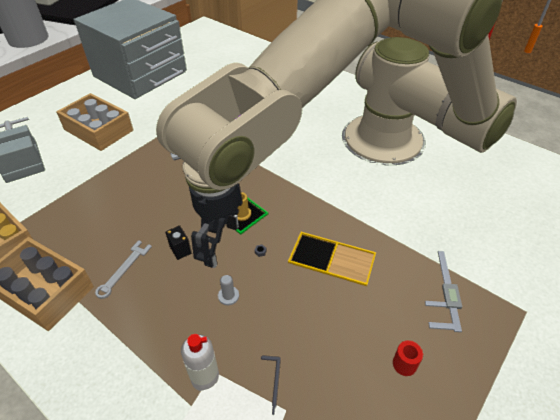

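```bash
python3 -c "
from h import *
D=np.load('topd0.npy');m=camera_model('top');W=cloud(D,m)
k=(W[...,2]>25)&(abs(W[...,0]-790)<90)&(abs(W[...,1]-100)<80);T=W[k];print(T.min(0),T.max(0),len(T))
p,d,m=wcap('w9')
a=px2w('w',8,93,z=8,m=m)[:2];b=px2w('w',124.5,92,z=8,m=m)[:2]
e=(b-a);n=np.array([-e[1],e[0]])/np.linalg.norm(e);c=(a+b)/2
print(a,b,np.linalg.norm(e),np.degrees(np.arctan2(e[1],e[0])))
for s in(90,46,134): print(c+n*s)
t=np.array([457.5,129.2]);y=np.array([.321,-.947]);print(t+44*y,t-44*y)
"
```

```text
[798.12687058  73.26258321  25.40736868] [850.72289493 124.35345832 150.26191543] 526
t 14.6 tcp [673.2  15.8 156.2] jaw 18.8 q6 -0.48 F [-1.3  0.2  0.2] w 1.001
[441.59904617  26.69037163] [531.02023182  57.85964921] 94.69779463016827 19.216870731325
[456.68661564 127.26016493]
[471.16898261  85.71186717]
[442.20424867 168.80846269]
[471.624  87.532] [443.376 170.868]
```

```bash
python3 -m crank '{"dp":[[0.2,-0.1,-4],[0,0,-4],[0,0,-3.5],[0,0,-1.9],[0,0,0],[0,0,0]],"delta_rot":[[0,0,0],[0,0,0],[0,0,0],[0,0,0],[0,0,0],[0,0,0]],"claw":[0,0,0,0,0,0]}' 50;  python3 -c "
from h import *
p,d,m=wcap('w10')
W=cloud(d,m)
k=(W[...,2]>56)&(W[...,2]<75)&(abs(W[...,0]-675)<25)&(abs(W[...,1]-16)<25)
T=W[k];print(k.sum(),np.median(T[:,2]),cv2.minEnclosingCircle(T[:,:2].astype(np.float32)),cv2.minAreaRect(T[:,:2].astype(np.float32)))
"
```

```text
time_s: 15.25
eef_pos: [676.0, 14.9, 23.5]
ee_rot: [0.001, 0.582, 0.813, 0.0]
force: [0.4, -0.8, 1.1]
grip_width: 1.001
t 15.25 tcp [676.   14.9  23.5] jaw 18.8 q6 -0.48 F [ 0.4 -0.8  1.1] w 1.001
3953 63.40409215207849 ((675.687255859375, 15.392182350158691), 13.273303031921387) ((675.325927734375, 15.912389755249023), (25.686782836914062, 25.31184196472168), 17.20892906188965)
```

View pics/w10.png

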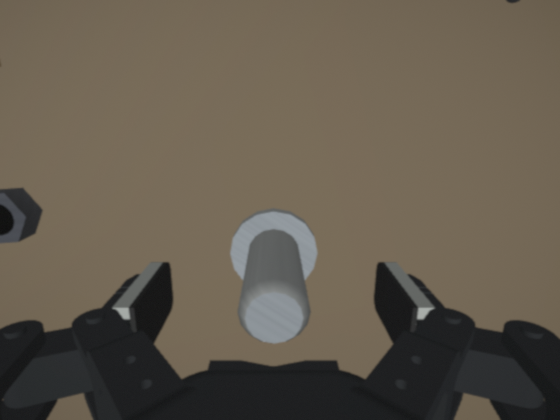

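```bash
python3 -m crank '{"dp":[[0,0,-0.1],[0,0,0],[0,0,0],[0,0,0],[0,0,0],[0,0,0],[0,0,0],[0,0,0]],"delta_rot":[[0,0,0],[0,0,0],[0,0,0],[0,0,0],[0,0,0],[0,0,0],[0,0,0],[0,0,0]],"claw":[255,255,255,255,255,255,255,255]}' 60;python3 -m crank '{"dp":[[0,0,2],[0,0,4],[0,0,4]],"delta_rot":[[0,0,0],[0,0,0],[0,0,0]],"claw":[255,255,255]}'
```

```text
time_s: 16.1
eef_pos: [676.0, 15.7, 21.8]
ee_rot: [0.0, 0.582, 0.813, 0.0]
force: [0.5, 0.3, 5.4]
grip_width: 0.289
time_s: 16.4
eef_pos: [674.5, 15.7, 120.7]
ee_rot: [-0.002, 0.582, 0.813, -0.001]
force: [0.5, -0.5, -2.4]
grip_width: 0.293
```

```bash
python3 -m crank '{"dp":[[-3.4,1.2,0],[-3.4,1.2,0],[-3.4,1.2,0],[-3.4,1.2,0],[-3.4,1.2,-0.5],[-3.4,1.1,-1],[0,0,0],[0,0,0],[0,0,0]],"delta_rot":[[0,0,0],[0,0,0],[0,0,0],[0,0,0],[0,0,0],[0,0,0],[0,0,0],[0,0,0],[0,0,0]],"claw":[255,255,255,255,255,255,255,255,255]}'; python3 -c "
from h import *
p,d,m=wcap('w11');np.savez('w11.npz',p=p,d=d,M=m['cam_to_world'])"
```

```text
time_s: 17.3
eef_pos: [472.4, 86.3, 106.3]
ee_rot: [0.0, 0.582, 0.813, 0.0]
force: [1.3, 0.3, -2.3]
grip_width: 0.286
t 17.3 tcp [472.4  86.3 106.3] jaw 18.8 q6 -0.39 F [ 1.3  0.3 -2.3] w 0.286
```

View pics/w11.png

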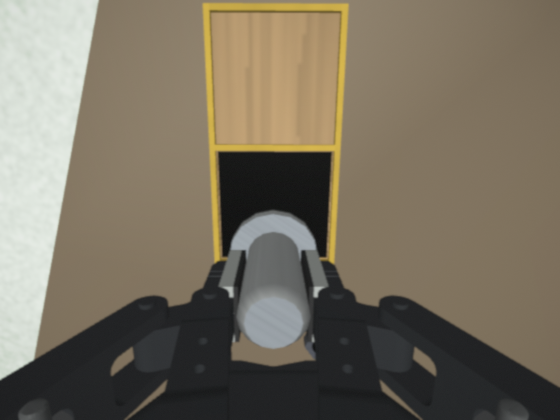

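```bash
python3 -c "
from h import *
f=np.load('w11.npz');m=dict(camera_model('wrist'));m['cam_to_world']=f['M']
a=px2w('w',203.5,4,z=8,m=m)[:2];b=px2w('w',348.5,4,z=8,m=m)[:2]
e=b-a;n=np.array([e[1],-e[0]])/np.linalg.norm(e);c=(a+b)/2
print(np.linalg.norm(e),np.degrees(np.arctan2(e[1],e[0])),c+n*90,c+n*134,c+n*46)
c=px2w('w',275.5,148,z=8,m=m)[:2];print(c,c+n*44,c-n*44)"
```

```text
91.45816923867174 18.81500189483224 [459.19794263 129.26018201] [473.38853873  87.61132869] [445.00734654 170.90903532]
[458.95910907 129.44322192] [473.14970517  87.79436861] [444.76851297 171.09207524]
```

```bash
python3 -m crank '{"dp":[[0.05,0.1,-3.5],[0,0,-2.9],[0,0,-1.2],[0,0,-0.2],[0,0,0],[0,0,0]],"delta_rot":[[0,0,0],[0,0,0],[0,0,0],[0,0,0],[0,0,0],[0,0,0]],"claw":[255,255,255,255,255,255]}'; python3 -m crank '{"dp":[[0,0,-0.1],[0,0,0]],"delta_rot":[[0,0,0],[0,0,0]],"claw":[255,255]}'
```

```text
time_s: 17.95
eef_pos: [473.1, 87.5, 29.5]
ee_rot: [0.001, 0.582, 0.813, 0.001]
force: [0.6, -0.0, -2.5]
grip_width: 0.284
time_s: 18.15
eef_pos: [472.5, 87.6, 27.8]
ee_rot: [0.0, 0.582, 0.813, 0.0]
force: [1.2, 0.5, -3.3]
grip_width: 0.288
```

```bash
python3 -m crank '{"dp":[[0,0,-0.1],[0,0,0]],"delta_rot":[[0,0,0],[0,0,0]],"claw":[255,255]}'; python3 -m crank '{"dp":[[0,0,-0.1],[0,0,0]],"delta_rot":[[0,0,0],[0,0,0]],"claw":[255,255]}'; python3 -m crank '{"dp":[[0,0,-0.08],[0,0,0]],"delta_rot":[[0,0,0],[0,0,0]],"claw":[255,255]}'
```

```text
time_s: 18.35
eef_pos: [472.2, 87.6, 26.3]
ee_rot: [0.0, 0.582, 0.813, 0.0]
force: [-0.8, 0.4, -2.0]
grip_width: 0.286
time_s: 18.55
eef_pos: [472.1, 87.6, 25.2]
ee_rot: [-0.0, 0.582, 0.813, -0.0]
force: [-0.7, 0.5, -2.8]
grip_width: 0.291
time_s: 18.75
eef_pos: [472.2, 87.7, 24.8]
ee_rot: [0.0, 0.582, 0.813, -0.0]
force: [-2.5, 1.0, 1.5]
grip_width: 0.288
```

```bash
python3 -m crank '{"dp":[[0,0,-0.06],[0,0,0]],"delta_rot":[[0,0,0],[0,0,0]],"claw":[255,255]}'
```

```text
time_s: 18.95
eef_pos: [472.2, 87.6, 24.7]
ee_rot: [0.0, 0.582, 0.813, 0.0]
force: [-5.0, -0.6, 12.0]
grip_width: 0.292
```

```bash
python3 -m crank '{"dp":[[0,0,0],[0,0,0],[0,0,0],[0,0,3],[0,0,4],[0,0,4]],"delta_rot":[[0,0,0],[0,0,0],[0,0,0],[0,0,0],[0,0,0],[0,0,0]],"claw":[90,90,90,90,90,90]}';python3 -m crank '{"dp":[[2.25,-3,2],[2.25,-3,0],[2.25,-3,0],[2.25,-3,0],[2.25,-3,0],[2.25,-3,0],[2.25,-3,0],[2.25,-3,0],[0,0,0],[0,0,0]],"delta_rot":[[0,0,-4.9],[0,0,-4.9],[0,0,-4.9],[0,0,-4.9],[0,0,-4.9],[0,0,-4.9],[0,0,-4.9],[0,0,-4.9],[0,0,0],[0,0,0]],"claw":[60,0,0,0,0,0,0,0,0,0]}'; python3 -c "
from h import *
p,d,m=wcap('w12')
W=cloud(d,m)
k=(W[...,2]>48)&(W[...,2]<65)&(abs(W[...,0]-652)<45)&(abs(W[...,1]+155)<45)
T=W[k];print(k.sum(),np.median(T[:,2]),cv2.minAreaRect(T[:,:2].astype(np.float32)))
p,d=capture('scene');save('s12',p)
"
```

```text
time_s: 19.55
eef_pos: [471.8, 87.6, 135.0]
ee_rot: [-0.0, 0.582, 0.813, -0.0]
force: [0.7, 1.2, 0.9]
grip_width: 0.651
time_s: 20.55
eef_pos: [652.0, -152.6, 153.0]
ee_rot: [-0.001, 0.821, 0.571, -0.0]
force: [0.3, 0.3, 0.6]
grip_width: 1.003
t 20.55 tcp [ 652.  -152.6  153. ] jaw -20.4 q6 -0.05 F [0.3 0.3 0.6] w 1.003
3056 53.896667564549844 ((655.1674194335938, -155.60205078125), (48.102294921875, 36.065067291259766), 70.79451751708984)
```

View pics/w12.png

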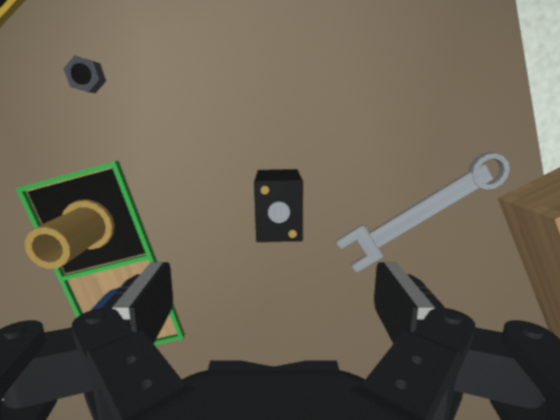

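View pics/s12.png

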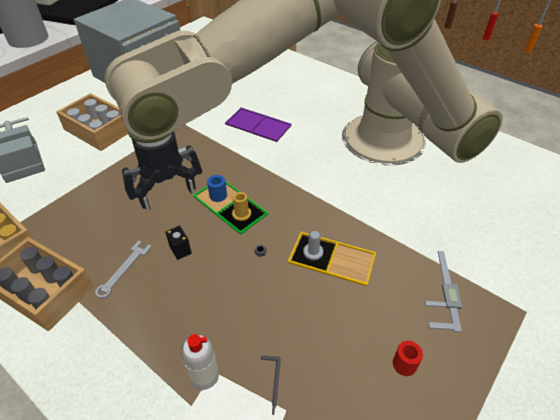

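```bash
python3 -c "
from h import *
p,d,m=wcap('w13');W=cloud(d,m)
c=np.array([655.2,-155.6]);j=np.radians(-19.2);J=np.array([np.cos(j),np.sin(j)]);X=np.array([-J[1],J[0]])
for u,v in((339,243),(355,268),(365,230),(381,258),(372,245),(357,242)):
  w=px2w('w',u,v,z=5,m=m); q=w[:2]-c;print((u,v),'jaw',q@J,'perp',q@X,'depth z',np.nanmedian(W[v-2:v+3,u-2:u+3,2]))
"
```

```text
t 20.65 tcp [ 651.8 -151.4  153.8] jaw -20.3 q6 -0.05 F [-0.3  0.6  0.2] w 1.001
(339, 243) jaw 54.62422841072516 perp -43.97737040007081 depth z 6.601192064242923
(355, 268) jaw 70.39735454199392 perp -69.22370752943316 depth z 7.411935415256494
(365, 230) jaw 77.76466940479301 perp -31.854905435232524 depth z 7.415801919244188
(381, 258) jaw 94.04860280825272 perp -59.56942669614574 depth z 7.2353789758014955
(372, 245) jaw 84.95217474080236 perp -46.512934883061305 depth z 7.831219668245808
(357, 242) jaw 71.05917245156323 perp -43.31466830092753 depth z 5.971663490750132
```

```bash
python3 -m crank '{"dp":[[0.32,-0.36,-4],[0,0,-4],[0,0,-3.5],[0,0,-2.1],[0,0,0],[0,0,0]],"delta_rot":[[0,0,1.1],[0,0,0],[0,0,0],[0,0,0],[0,0,0],[0,0,0]],"claw":[0,0,0,0,0,0]}' 50;  python3 -c "
from h import *
p,d,m=wcap('w14')
W=cloud(d,m)
k=(W[...,2]>48)&(W[...,2]<65)&(abs(W[...,0]-655)<32)&(abs(W[...,1]+155)<35)
T=W[k];print(k.sum(),np.median(T[:,2]),cv2.minAreaRect(T[:,:2].astype(np.float32)))
"
```

```text
time_s: 21.3
eef_pos: [655.7, -155.6, 19.2]
ee_rot: [0.0, 0.815, 0.579, 0.0]
force: [1.0, -0.2, -0.3]
grip_width: 0.999
t 21.3 tcp [ 655.7 -155.6   19.2] jaw -19.2 q6 -0.07 F [ 1.  -0.2 -0.3] w 0.999
11944 53.869772742108374 ((654.9298706054688, -155.46743774414062), (49.033451080322266, 36.23393249511719), 70.63243103027344)
```

View pics/w14.png

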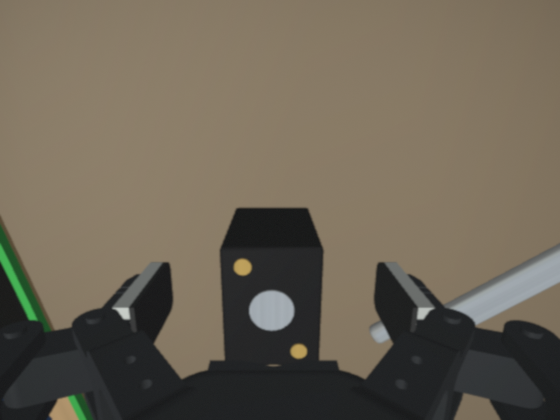

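```bash
python3 -m crank '{"dp":[[-0.05,0,-0.3],[0,0,0],[0,0,0],[0,0,0],[0,0,0],[0,0,0],[0,0,0],[0,0,0]],"delta_rot":[[0,0,0],[0,0,0],[0,0,0],[0,0,0],[0,0,0],[0,0,0],[0,0,0],[0,0,0]],"claw":[0,255,255,255,255,255,255,255]}' 80;python3 -m crank '{"dp":[[0,0,2],[0,0,4],[0,0,4]],"delta_rot":[[0,0,0],[0,0,0],[0,0,0]],"claw":[255,255,255]}'
```

```text
time_s: 22.15
eef_pos: [655.1, -156.1, 15.4]
ee_rot: [0.0, 0.815, 0.579, 0.0]
force: [-0.8, 1.0, 5.7]
grip_width: 0.413
time_s: 22.45
eef_pos: [654.0, -155.6, 114.3]
ee_rot: [-0.002, 0.815, 0.579, -0.001]
force: [0.8, -0.5, -4.0]
grip_width: 0.407
```

```bash
python3 -m crank '{"dp":[[-2.1,3.3,0.5],[-2.1,3.3,0.5],[-2.1,3.3,0],[-2.1,3.3,0],[-2.1,3.3,0],[-2.1,3.3,0],[-2.1,3.3,0],[-2.1,3.2,0],[-2.1,3.2,0],[-2.1,3.2,0]],"delta_rot":[[0,0,3.8],[0,0,3.8],[0,0,3.8],[0,0,3.8],[0,0,3.8],[0,0,3.8],[0,0,3.8],[0,0,3.8],[0,0,3.8],[0,0,3.8]],"claw":[255,255,255,255,255,255,255,255,255,255]}';python3 -m crank '{"dp":[[0,0,0],[0,0,0],[0,0,0]],"delta_rot":[[0,0,0],[0,0,0],[0,0,0]],"claw":[255,255,255]}';  python3 -c "
from h import *
p,d,m=wcap('w15')
p,d=capture('scene');save('s15',p)"
```

```text
time_s: 23.45
eef_pos: [443.3, 172.1, 124.2]
ee_rot: [-0.001, 0.582, 0.814, -0.0]
force: [0.4, 0.5, -4.4]
grip_width: 0.407
time_s: 23.75
eef_pos: [445.1, 170.5, 124.6]
ee_rot: [-0.0, 0.583, 0.812, -0.0]
force: [0.0, 0.2, -3.4]
grip_width: 0.412
t 23.75 tcp [445.1 170.5 124.6] jaw 18.7 q6 -0.21 F [ 0.   0.2 -3.4] w 0.412
```

View pics/w15.png

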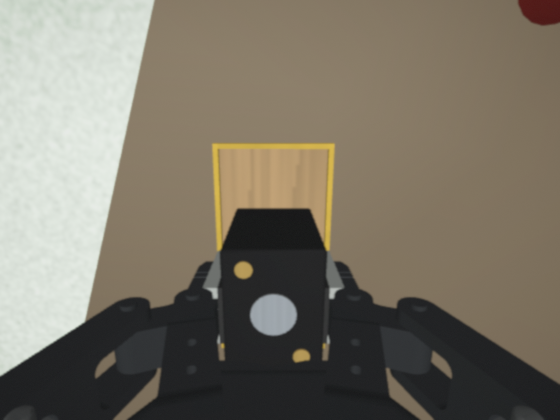

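View pics/s15.png

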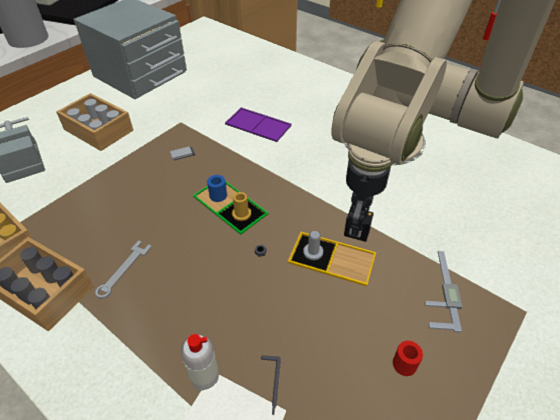

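```bash
python3 -m crank '{"dp":[[0,0.05,-4],[0,0,-3.5],[0,0,-2.2],[0,0,-0.4],[0,0,0],[0,0,0]],"delta_rot":[[0,0,0],[0,0,0],[0,0,0],[0,0,0],[0,0,0],[0,0,0]],"claw":[255,255,255,255,255,255]}'; python3 -m crank '{"dp":[[0,0,-0.1],[0,0,0]],"delta_rot":[[0,0,0],[0,0,0]],"claw":[255,255]}';python3 -m crank '{"dp":[[0,0,-0.1],[0,0,0]],"delta_rot":[[0,0,0],[0,0,0]],"claw":[255,255]}'
```

```text
time_s: 24.45
eef_pos: [445.8, 171.5, 25.1]
ee_rot: [0.001, 0.583, 0.813, 0.001]
force: [0.4, 0.7, -3.4]
grip_width: 0.41
time_s: 24.65
eef_pos: [445.3, 171.6, 23.6]
ee_rot: [0.001, 0.583, 0.813, 0.001]
force: [-0.2, -0.5, -2.8]
grip_width: 0.412
time_s: 24.85
eef_pos: [444.9, 171.6, 22.0]
ee_rot: [0.0, 0.583, 0.813, 0.0]
force: [0.3, 0.8, -3.9]
grip_width: 0.413
```

```bash
python3 -m crank '{"dp":[[0,0,-0.15],[0,0,0]],"delta_rot":[[0,0,0],[0,0,0]],"claw":[255,255]}'; python3 -m crank '{"dp":[[0,0,-0.1],[0,0,0]],"delta_rot":[[0,0,0],[0,0,0]],"claw":[255,255]}';python3 -m crank '{"dp":[[0,0,-0.08],[0,0,0]],"delta_rot":[[0,0,0],[0,0,0]],"claw":[255,255]}'
```

```text
time_s: 25.05
eef_pos: [444.8, 171.5, 20.2]
ee_rot: [-0.0, 0.583, 0.813, -0.0]
force: [0.1, 0.1, -3.1]
grip_width: 0.41
time_s: 25.25
eef_pos: [444.8, 171.5, 19.3]
ee_rot: [-0.0, 0.583, 0.813, -0.0]
force: [0.4, -0.1, -4.4]
grip_width: 0.41
time_s: 25.45
eef_pos: [444.8, 171.5, 18.5]
ee_rot: [-0.0, 0.583, 0.813, -0.0]
force: [0.5, 0.5, -3.9]
grip_width: 0.413
```

```bash
python3 -m crank '{"dp":[[0,0,-0.06],[0,0,0]],"delta_rot":[[0,0,0],[0,0,0]],"claw":[255,255]}'; python3 -m crank '{"dp":[[0,0,-0.06],[0,0,0]],"delta_rot":[[0,0,0],[0,0,0]],"claw":[255,255]}'
```

```text
time_s: 25.65
eef_pos: [444.9, 171.5, 18.3]
ee_rot: [0.0, 0.583, 0.813, 0.0]
force: [-2.1, -0.7, 2.0]
grip_width: 0.413
time_s: 25.85
eef_pos: [444.9, 171.6, 18.3]
ee_rot: [0.0, 0.582, 0.813, 0.0]
force: [-5.6, -1.0, 11.8]
grip_width: 0.412
```

```bash
python3 -m crank '{"dp":[[0,0,0],[0,0,0],[0,0,0],[0,0,3],[0,0,4],[0,0,4],[0,0,4]],"delta_rot":[[0,0,0],[0,0,0],[0,0,0],[0,0,0],[0,0,0],[0,0,0],[0,0,0]],"claw":[75,75,75,75,75,75,75]}';python3 -m crank '{"dp":[[-1,4,2],[-1,4,2],[-1,4,2],[-1,4,0],[-1,4,0],[-1,4,0],[0,0,0],[0,0,0]],"delta_rot":[[0,0,0],[0,0,0],[0,0,0],[0,0,0],[0,0,0],[0,0,0],[0,0,0],[0,0,0]],"claw":[75,75,75,75,75,75,75,75]}'
python3 - <<'E'
from h import *
p,d=capture('scene');save('s16',cv2.resize(p[120:400,180:460],None,fx=2,fy=2,interpolation=cv2.INTER_CUBIC))
p,d=capture('top');save('t16',cv2.resize(p[80:250,100:450],None,fx=2.2,fy=2.2,interpolation=cv2.INTER_CUBIC))
W=cloud(d,camera_model('top'))
for n,c,h in(('brass',(486.5,-119),63),('blue',(478,-207),57),('punch',(473,87.7),67),('die',(445,171),57),('red',(575,374),54)):
    k=(W[...,2]>h-9)&(W[...,2]<h+12)&(abs(W[...,0]-c[0])<40)&(abs(W[...,1]-c[1])<40);T=W[k]
    print(n,k.sum(),h,np.median(T[:,2]) if len(T) else 0,cv2.minAreaRect(T[:,:2].astype(np.float32)) if len(T)>3 else 0)
E
```

```text
time_s: 26.55
eef_pos: [444.6, 171.5, 169.0]
ee_rot: [0.0, 0.583, 0.813, 0.0]
force: [1.0, -0.5, 0.1]
grip_width: 0.703
time_s: 27.35
eef_pos: [384.5, 411.8, 226.9]
ee_rot: [0.0, 0.582, 0.813, -0.0]
force: [0.6, 0.4, 0.2]
grip_width: 0.703
brass 77 63 61.87280879611967 ((483.4532470703125, -118.98280334472656), (30.588199615478516, 32.78798294067383), 89.5450668334961)
blue 160 57 56.58479907944343 ((474.9522399902344, -206.75294494628906), (44.100494384765625, 43.63072204589844), 3.2123818397521973)
punch 70 67 65.69802968572776 ((469.2584533691406, 87.00629425048828), (21.410032272338867, 24.404123306274414), 88.76467895507812)
die 244 57 56.01869844773489 ((442.3773498535156, 172.12176513671875), (36.77615737915039, 47.922698974609375), 19.235858917236328)
red 172 54 52.94439203678871 ((575.05859375, 373.841064453125), (44.908531188964844, 44.57054138183594), 1.2438068389892578)
```

View pics/s16.png

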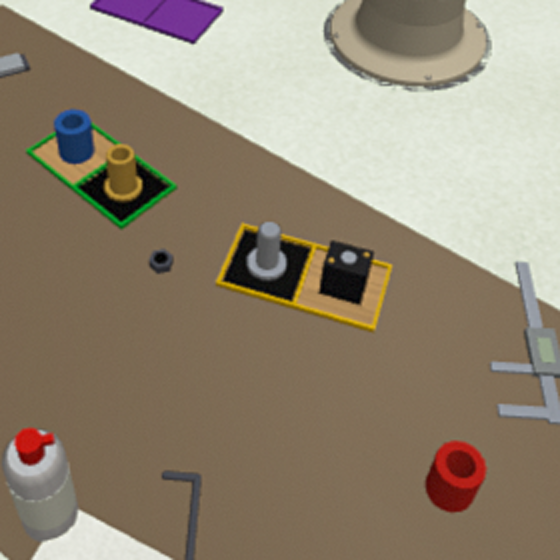

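View pics/t16.png

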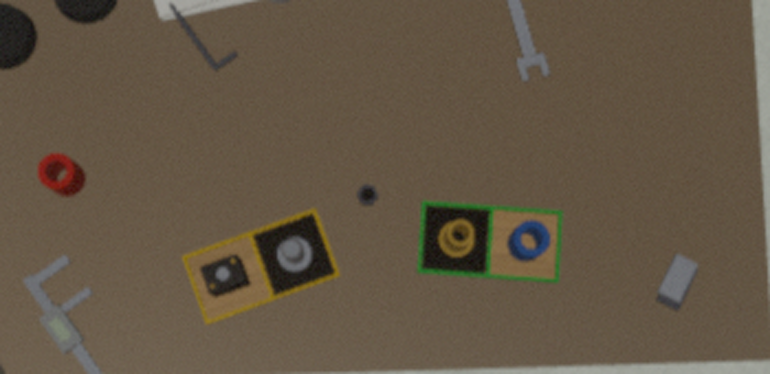

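All four parts are upright and inside their bays, and the red collar is unmoved. The heights match the parts standing flat on the bay floors.

```bash
python3 -c "
from rig import *
print(finish_job())"
```

```text
the job is handed in; nothing more can be done
None
```

I made up both kits in the order asked and handed the job in after about 27.5 s of the 112 s allowed.

- **Green tray:** the brass bush stands in the black-lined bay and the blue collar in the bare wooden bay.
- **Yellow tray:** the steel punch stands in the black-lined bay and the die block in the bare wooden bay.

**Last checks:**
- The scene and top pictures show all four parts upright and clear of the rims.
- Measured top heights were 61.9, 56.6, 65.7 and 56.0 mm, against about 63, 57, 67 and 57 mm expected for parts flat on the floor. These readings run 0.4 to 1.3 mm low; the red collar, standing on the table, read about 1 mm low too.
- The red collar measured within 0.2 mm of its starting position.
- When lowering, I pressed each part onto its floor until the wrist showed about 12 to 14 N, well under the limits.
- The gripper was open and clear of everything at hand-in.

**Disagreements:** The top camera put the parts up to about 4 mm nearer the robot than the wrist camera did. I went by the wrist camera; with about 18 mm of play in each bay, the difference does not matter.

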